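Pop the breaker hatch and reset the tripped breaker

ROBOT

A 6-joint arm with a two-finger parallel gripper is mounted at the origin on the work surface. World frame = base frame: x ahead of the robot, y to its left, z up, the work surface at z = 0. Lengths are in mm, angles in rad, forces in N, time in s.
With the tool pointing down it reaches from about 350 to 775 mm from the base axis. Payload 7.3 kg.
Tool frame: the origin (TCP) lies at the very end of the fingers, on their centre line; the grasp point (between the pads) lies bot.grip_point_offset behind it (bot.grip_point_offset is the distance from the TCP to the grasp point, in mm); z points along the fingers, y is the line along which they close (so a half turn about z gives the same grasp; the last joint's range is limited). The gripper opens to 92 mm and grips with 3 to 60 N. Pads are 19 mm wide; open, the fingers measure 130 mm over their backs; the gripper's body (75 mm by 190 mm) begins 47 mm behind the grasp point.
Start: joints at [1.003, 0.342, 1.524, -0, 1.275, -0.146], TCP at [214.925, 479.012, 226.741] pointing down, gripper open.
Joint ranges: [-2.53, 2.53], [-0.77, 2.02], [0.04, 2.7], [-1, 4.14], [0.28, 2.66], [-3.11, 3.11]. Speed limits (rad/s): [2.57, 2.57, 3.14, 3.14, 3.14, 3.14].

INTERFACE

Orientations are given as [roll, pitch, yaw] about the fixed x, y, z axes, in that order (R = Rz(yaw) Ry(pitch) Rx(roll)).
In Python, from plant import bot gives the robot as it stands. The module is installed in compiled form; this text tells all that it offers.
- The arm moves only by the tool carry_out, never from a script. Its argument "plan" is a list of rows, each an object of numbers: "tx", "ty", "tz": the shift along the world's x, y, z in mm; "rx", "ry", "rz": the turn, a rotation vector about the world's x, y, z in rad. A call has 1 to 12 rows; each row shifts and turns the commanded pose from where the row before left it; what a row does not reach is not made up. A row lasts 1/10 s, in which the tool goes at most 50 mm and 8.59 degrees, less where a joint would pass 70% of its speed; a pose out of reach is approached as far as the arm can. A call with a gripper value outside its range is refused whole. "gripper" is the closure, from 0 (fully open) to 1 (shut), set as the call begins (left out, the last holds). The fingers move at their own pace and stop on an object; the grip force is fixed at half the most. Time passes only in rows, so rows that do not move let the fingers close. It gives the time, the measured TCP pose, the force, the opening and the grip force at its end, in the units of the state.
- bot.get_obs(): the state, without advancing time (a new reading comes with each control period).
- bot.capture(name): name is "scene" or "top" or "wrist"; returns the picture (420x560x3 uint8, red, green, blue); there is no depth.
- bot.camera_model(name): a dict with "camera_matrix" (3x3 intrinsics, pixels), "R" (3x3) and "t" (3): a world point X has camera coordinates R X + t. Camera axes: x right, y down, z forward; pixel columns grow to the right and rows downward; lengths in mm; the calibration is good to about 2 mm. A picture is of the moment at which its call begins: read the wrist's pose just before it. camera_model takes no time and is no camera call; for the wrist camera it gives the pose at the moment of the call.
- bot.close_job(): hands the job in; it is judged then, once.
The state is a dict: "time": time; "joint_positions": joint angles; "dq": joint speeds; "tau": joint torques, N m; "tool_pos": TCP position; "tcp_rot": TCP orientation; "contact_force": force on the tool from outside, world axes, zero at the start; "moment": the same for the moment, N m; "grip_width": finger opening in mm; "finger_force": force on a finger pad.
Only numpy, scipy, OpenCV 4.12 (cv2) and the standard library are available. Lean on these libraries where they do the work, as an engineer would, in place of code of your own. Each camera call takes 0.05 s, during which the arm holds its last target. There are 200 camera calls.

TASK

One circuit of the bench's power distributor has tripped. Press the yellow thumb pad of the clear breaker hatch once, let the hatch spring up, and watch for a good second to see that it stays open by itself; do not push it shut again. Then reach in, push the one red reset button that stands proud fully home with a fingertip, and take the hand away, leaving the hatch open and the things lying around the work where they are, nothing picked up.

Things in the scene. Friction and masses are not known exactly. Their poses are not given: they have to be found in the camera images.
- dist_box: Power distributor fixed on the bench: black housing 270 (x) x 320 (y) x 115 mm high; slanted front with three blue flaps faces -x; carrying bar across the rear of the top at x = +98 mm, 41 mm tall. Origin: centre of the underside; x front to back, y left, z up. Recess in the top: x -68 to +24, y -70 to +70 mm; its floor, the breaker panel, lies 23 mm below the top, 92 mm above the bench.
- hatch (a joint): Hatch angle, rad: 0 shut and latched, -0.06 pressed in to its stop, +1.9 fully open, leaning back. Clear window in a grey frame, 105 x 156 x 8 mm, hinged at its rear edge. Push-push latch at the front edge: press it in 5 to 6 mm (2 to 3 N, to a hard stop) and let go; a damped spring swings it up and back in about 2 s and holds it open. Pressed shut and fully in again, it latches again.
- latch_pin (a joint): Sideways position of the little pin inside the latch, m (hidden, never touched). 0 = latched as at the start; goes to about +0.005 when the hatch is pressed in, and to about -0.011 as the hatch swings up, where it stays while the hatch is open.
- hatch_press (a point): Centre of the top of the yellow ribbed thumb pad (23 x 44 mm) at the middle of the hatch's front edge, 91 mm from the hinge: where to press, straight down. Moves with the hatch. When shut it is at x = -61, y = 0, z = 132.3 mm of the distributor, 17 mm above the housing's top.
- hatch_hinge (a point): Middle of the hatch's hinge line (along the distributor's y axis), at x = +30, y = 0, z = 127 mm of the distributor. The open hatch stands up and leans back from here, about 100 mm tall.
- reset_top (a point): Centre of the top of the one tripped reset button: red cap 16 mm across on a white stem, pressed straight down. It is in one of three places in a row on the panel, at x = -22 and y = -45, 0 or +45 mm of the distributor; the other two hold the same button already pressed in. Its top is 15.5 mm above the panel when tripped (107.5 mm above the bench), 8.5 mm when home.
- reset (a joint): Travel of the tripped reset button, m: 0 = tripped, standing proud, +0.007 = fully home (hard stop). It takes about 2.5 N to move and stays where it is left.
- tape_roll: Loose orange roll of tape, 60 mm across, 19 mm high, lying on the top of the distributor left of the hatch. Origin: centre of its underside.
- pliers: Loose pliers with blue handles, 180 mm long, 18 mm high, lying on the bench left of the distributor. Origin near the pivot, jaws to its +x.
- screw_bin: Loose white open plastic bin with screws, 90 x 130 x 55 mm, on the bench right of the distributor. Origin: centre of its underside.

How it is judged (in metres and radians):
On the way, in this order (a step that is already met when the one before it is completed fails the run):
1. the hatch has sprung up (past 1.5 rad) and stays open for a second (value of joint hatch above 1.5 rad), for 1 s.
2. after that, the tripped reset button is pushed home (past 5.5 of its 7 mm) (value of joint reset above 0.0055 m), for 0.2 s.
At the end, for the whole second after the job is handed in: The hatch stands open by itself, past 1.5 rad and at rest; the tripped reset button is home, past 5.5 of its 7 mm (value of joint hatch above 1.5 rad and velocity of joint hatch between -0.1 and 0.1 rad/s and value of joint reset above 0.0055 m); the robot touches nothing.
It fails at once if the hatch is pushed shut again after it has popped (value of joint latch_pin below -0.003 m and value of joint hatch below 0.05 rad).
It fails at once if a thing lying around the work is picked up or shifted by more than 25 mm (distance of any of tape_roll, pliers, screw_bin from where it was at the start of the episode above 0.025 m).
It also fails if it takes over 42 s, if anything falls off the work surface, if the arm or the gripper's body presses on something with over 40 N, if the wrist force passes 120 N, or if a joint passes its speed limit or range.

## Working session

There is one attempt and no reset: what is moved stays moved. The work goes in short steps, Python scripts to look and compute and a tool call to move; the robot and the scene stay as the last step left them, time stands still between calls to the robot, and variables do not carry over. Pictures are saved under pics/ and viewed, at most 10 in all, crops included, and the job is handed in when it is done.

Besides the shell and the picture viewer there is one more tool, called after "Emit:" as name(argument=value, ...), one argument or row to a line, values as JSON. carry_out: Moves the arm, as the interface text tells. Its arguments: {"type":"object","properties":{"plan":{"type":"array"},"gripper":{"type":"number"}},"required":["plan"]}

```bash
mkdir -p pics; python3 - <<'E'
from plant import bot
import cv2,numpy as np
a=bot.capture("scene");b=bot.capture("top")
cv2.imwrite("pics/s.png",a[:,:,::-1]);cv2.imwrite("pics/t.png",b[:,:,::-1])
o=bot.get_obs();print(o["tool_pos"],o["tcp_rot"],o["time"],bot.grip_point_offset)
for n in("scene","top"):
    m=bot.camera_model(n);print(n,m["camera_matrix"],m["R"],m["t"])
E
```

```text
[214.71195426 478.69163907 226.13068157] [-3.14025024e+00 -1.97664442e-04  2.71980339e+00] 0.1 18.8
scene [[537.75742229   0.         275.66410649]
 [  0.         537.75742229 216.49830977]
 [  0.           0.           1.        ]] [[-0.54577552  0.83784549  0.01200046]
 [ 0.62557034  0.41694344 -0.65940876]
 [-0.55748617 -0.35238203 -0.75168882]] [ 273.9605162  -333.25696796 1699.73720837]
top [[453.12704269   0.         277.44835746]
 [  0.         453.12704269 218.07588187]
 [  0.           0.           1.        ]] [[-0.02661722 -0.99911556 -0.03255176]
 [-0.98939936  0.0309808  -0.14187702]
 [ 0.14276002  0.02843032 -0.98934892]] [ 93.91666165 609.28309398 952.87667086]
```

View pics/t.png

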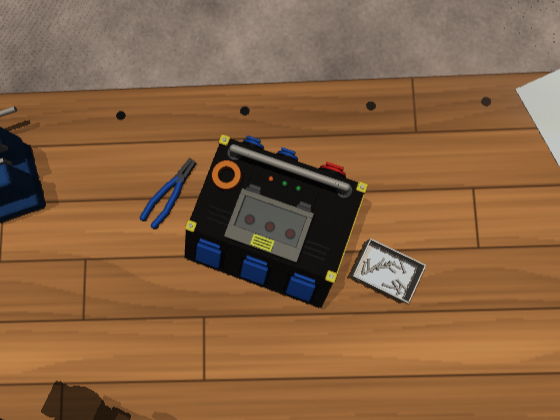

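View pics/s.png

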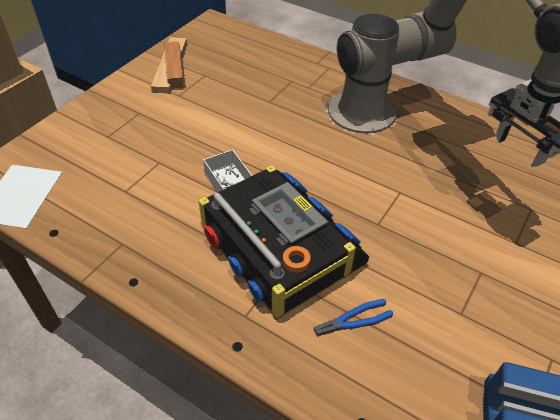

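The top view shows the pad at (262,242), the buttons at (250,219), (270,227) and (290,234), and the rear corners at (224,140) and (362,187). In the scene view the pad is at (303,203).

```bash
cat > h.py <<'E'
from plant import bot
import numpy as np,cv2
def ray(n,uv,z):
    m=bot.camera_model(n);K,R,t=[np.array(m[k]) for k in("camera_matrix","R","t")]
    c=-R.T@t;d=R.T@np.linalg.inv(K)@[*uv,1];return c+d*(z-c[2])/d[2]
def proj(n,X):
    m=bot.camera_model(n);K,R,t=[np.array(m[k]) for k in("camera_matrix","R","t")]
    p=K@(R@X+t);return p[:2]/p[2]
E
python3 - <<'E'
from h import *
for n,uv,z in[("top",(262,242),132),("scene",(303,203),132),("top",(250,219),102),("top",(270,227),102),("top",(290,234),102),("top",(224,140),115),("top",(362,187),115),("top",(227,174),134),("top",(255,189),127),("top",(304,207),127)]:print(n,uv,ray(n,uv,z).round(1))
a=cv2.imread("pics/t.png")[160:270,180:360];b=cv2.imread("pics/s.png")[170:260,230:350]
cv2.imwrite("pics/c.png",np.vstack([cv2.resize(a,(480,293),interpolation=2),cv2.resize(b,(480,300),interpolation=2)]))
E
```

```text
top (262, 242) [552.  105.8 132. ]
scene (303, 203) [550.8 106.1 132. ]
top (250, 219) [603.4 131.7 102. ]
top (270, 227) [585.3  90.5 102. ]
top (290, 234) [569.5  49.6 102. ]
top (224, 140) [771.2 182.4 115. ]
top (362, 187) [ 660.7 -101.1  115. ]
top (227, 174) [692.9 174.2 134. ]
top (255, 189) [661.3 118.1 127. ]
top (304, 207) [620.9  19.6 127. ]
```

View pics/c.png

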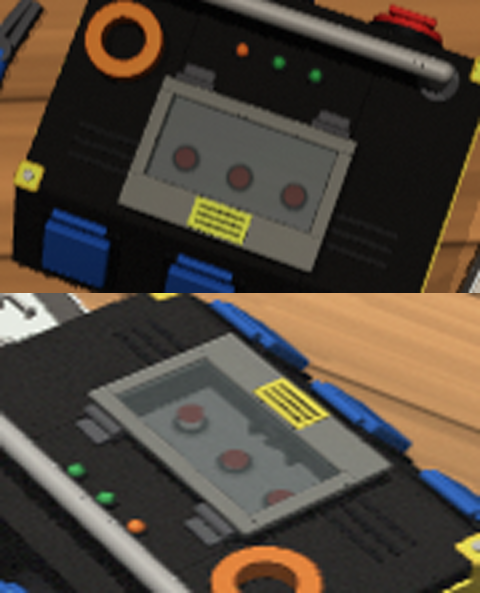

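Both cameras put the pad at about (551.5, 106, 132). The box yaw is about -0.375 rad, and the button spacing checks out at 89 mm against 90. The button at y=-45 (right in the top view) appears to be the proud one. The tool yaw needs about +0.05. I'll close the fingers and move over the pad.

Emit:
carry_out(
  plan=[
    {"tx":20,"ty":-22,"rz":0.01},
    {"tx":30,"ty":-33,"tz":-4,"rz":0.02},
    {"tx":30,"ty":-33,"tz":-6,"rz":0.02},
    {"tx":30,"ty":-33,"tz":-6},
    {"tx":30,"ty":-33,"tz":-6},
    {"tx":30,"ty":-33,"tz":-6},
    {"tx":30,"ty":-33,"tz":-6},
    {"tx":30,"ty":-33,"tz":-6},
    {"tx":30,"ty":-33,"tz":-6},
    {"tx":30,"ty":-33,"tz":-6},
    {"tx":30,"ty":-33,"tz":-4},
    {"tx":17,"ty":-20},
  ],
  gripper=1,
)

```text
invalid input at $.plan[0]: expected keys tx, ty, tz, rx, ry, rz
```

Emit:
carry_out(
  plan=[
    {},
    {},
  ],
)

```text
invalid input at $.plan[0]: expected keys tx, ty, tz, rx, ry, rz
```

Emit:
carry_out(
  plan=[
    {"tx":20,"ty":-22,"tz":0,"rx":0,"ry":0,"rz":0.01},
    {"tx":30,"ty":-33,"tz":-4,"rx":0,"ry":0,"rz":0.02},
    {"tx":30,"ty":-33,"tz":-6,"rx":0,"ry":0,"rz":0.02},
    {"tx":30,"ty":-33,"tz":-6,"rx":0,"ry":0,"rz":0},
    {"tx":30,"ty":-33,"tz":-6,"rx":0,"ry":0,"rz":0},
    {"tx":30,"ty":-33,"tz":-6,"rx":0,"ry":0,"rz":0},
    {"tx":30,"ty":-33,"tz":-6,"rx":0,"ry":0,"rz":0},
    {"tx":30,"ty":-33,"tz":-6,"rx":0,"ry":0,"rz":0},
    {"tx":30,"ty":-33,"tz":-6,"rx":0,"ry":0,"rz":0},
    {"tx":30,"ty":-33,"tz":-6,"rx":0,"ry":0,"rz":0},
    {"tx":30,"ty":-33,"tz":-4,"rx":0,"ry":0,"rz":0},
    {"tx":17,"ty":-20,"tz":0,"rx":0,"ry":0,"rz":0},
  ],
  gripper=1,
)

```text
time: 1.3
tool_pos: [553.3, 104.3, 169.6]
tcp_rot: [-3.141, -0.001, 2.768]
contact_force: [-0.3, 0.3, 0.2]
grip_width: 2.0
finger_force: 0.0
```

Emit:
carry_out(
  plan=[
    {"tx":0,"ty":0,"tz":0,"rx":0,"ry":0,"rz":0},
    {"tx":0,"ty":0,"tz":0,"rx":0,"ry":0,"rz":0},
  ],
)

```text
time: 1.5
tool_pos: [551.6, 106.7, 170.1]
tcp_rot: [-3.141, -0.002, 2.768]
contact_force: [-0.3, -0.0, 1.0]
grip_width: 0.5
finger_force: 0.0
```

Emit:
carry_out(
  plan=[
    {"tx":0,"ty":0,"tz":-15,"rx":0,"ry":0,"rz":0},
    {"tx":0,"ty":0,"tz":-14,"rx":0,"ry":0,"rz":0},
    {"tx":0,"ty":0,"tz":-5,"rx":0,"ry":0,"rz":0},
    {"tx":0,"ty":0,"tz":-3,"rx":0,"ry":0,"rz":0},
    {"tx":0,"ty":0,"tz":-2,"rx":0,"ry":0,"rz":0},
    {"tx":0,"ty":0,"tz":-2,"rx":0,"ry":0,"rz":0},
    {"tx":0,"ty":0,"tz":-1,"rx":0,"ry":0,"rz":0},
    {"tx":0,"ty":0,"tz":0,"rx":0,"ry":0,"rz":0},
  ],
)

```text
time: 2.3
tool_pos: [552.1, 107.2, 129.1]
tcp_rot: [3.141, 0.001, 2.77]
contact_force: [-1.1, 2.2, 2.6]
grip_width: 0.3
finger_force: 1.2
```

Emit:
carry_out(
  plan=[
    {"tx":0,"ty":0,"tz":-1,"rx":0,"ry":0,"rz":0},
    {"tx":0,"ty":0,"tz":-1,"rx":0,"ry":0,"rz":0},
    {"tx":0,"ty":0,"tz":0,"rx":0,"ry":0,"rz":0},
  ],
)

```text
time: 2.6
tool_pos: [552.2, 107.1, 127.1]
tcp_rot: [3.141, 0.001, 2.77]
contact_force: [-2.8, 2.2, 4.5]
grip_width: 0.7
finger_force: 2.6
```

Emit:
carry_out(
  plan=[
    {"tx":0,"ty":0,"tz":-1,"rx":0,"ry":0,"rz":0},
    {"tx":0,"ty":0,"tz":-0.5,"rx":0,"ry":0,"rz":0},
    {"tx":0,"ty":0,"tz":0,"rx":0,"ry":0,"rz":0},
  ],
)

```text
time: 2.9
tool_pos: [552.2, 107.2, 126.3]
tcp_rot: [3.141, 0.001, 2.77]
contact_force: [-3.8, 1.2, 10.2]
grip_width: 0.3
finger_force: 5.0
```

The force rose to 10 N, so the pad is on its stop. I'll retreat up and to the front.

Emit:
carry_out(
  plan=[
    {"tx":0,"ty":0,"tz":8,"rx":0,"ry":0,"rz":0},
    {"tx":-15,"ty":6,"tz":20,"rx":0,"ry":0,"rz":0},
    {"tx":-30,"ty":12,"tz":25,"rx":0,"ry":0,"rz":0},
    {"tx":-35,"ty":14,"tz":20,"rx":0,"ry":0,"rz":0},
    {"tx":-20,"ty":8,"tz":0,"rx":0,"ry":0,"rz":0},
    {"tx":0,"ty":0,"tz":0,"rx":0,"ry":0,"rz":0},
    {"tx":0,"ty":0,"tz":0,"rx":0,"ry":0,"rz":0},
    {"tx":0,"ty":0,"tz":0,"rx":0,"ry":0,"rz":0},
    {"tx":0,"ty":0,"tz":0,"rx":0,"ry":0,"rz":0},
    {"tx":0,"ty":0,"tz":0,"rx":0,"ry":0,"rz":0},
    {"tx":0,"ty":0,"tz":0,"rx":0,"ry":0,"rz":0},
    {"tx":0,"ty":0,"tz":0,"rx":0,"ry":0,"rz":0},
  ],
)

```text
time: 4.1
tool_pos: [452.1, 146.9, 198.1]
tcp_rot: [-3.141, -0.0, 2.77]
contact_force: [0.5, -0.1, -0.6]
grip_width: 0.6
finger_force: 0.0
```

Emit:
carry_out(
  plan=[
    {"tx":0,"ty":0,"tz":0,"rx":0,"ry":0,"rz":0},
    {"tx":0,"ty":0,"tz":0,"rx":0,"ry":0,"rz":0},
    {"tx":0,"ty":0,"tz":0,"rx":0,"ry":0,"rz":0},
    {"tx":0,"ty":0,"tz":0,"rx":0,"ry":0,"rz":0},
    {"tx":0,"ty":0,"tz":0,"rx":0,"ry":0,"rz":0},
    {"tx":0,"ty":0,"tz":0,"rx":0,"ry":0,"rz":0},
    {"tx":0,"ty":0,"tz":0,"rx":0,"ry":0,"rz":0},
    {"tx":0,"ty":0,"tz":0,"rx":0,"ry":0,"rz":0},
    {"tx":0,"ty":0,"tz":0,"rx":0,"ry":0,"rz":0},
    {"tx":0,"ty":0,"tz":0,"rx":0,"ry":0,"rz":0},
    {"tx":0,"ty":0,"tz":0,"rx":0,"ry":0,"rz":0},
    {"tx":0,"ty":0,"tz":0,"rx":0,"ry":0,"rz":0},
  ],
)

```text
time: 5.3
tool_pos: [451.9, 147.0, 198.2]
tcp_rot: [3.142, 0.0, 2.77]
contact_force: [0.0, -0.3, 0.2]
grip_width: 0.5
finger_force: 0.0
```

Emit:
carry_out(
  plan=[
    {"tx":0,"ty":0,"tz":0,"rx":0,"ry":0,"rz":0},
    {"tx":0,"ty":0,"tz":0,"rx":0,"ry":0,"rz":0},
    {"tx":0,"ty":0,"tz":0,"rx":0,"ry":0,"rz":0},
    {"tx":0,"ty":0,"tz":0,"rx":0,"ry":0,"rz":0},
    {"tx":0,"ty":0,"tz":0,"rx":0,"ry":0,"rz":0},
    {"tx":0,"ty":0,"tz":0,"rx":0,"ry":0,"rz":0},
  ],
)

```text
time: 5.9
tool_pos: [451.9, 147.0, 198.2]
tcp_rot: [3.142, 0.0, 2.77]
contact_force: [-0.9, -0.2, -0.4]
grip_width: 0.6
finger_force: 0.0
```

```bash
python3 - <<'E'
from h import *
o=bot.get_obs();print(o["tool_pos"],o["time"])
a=bot.capture("scene")[:,:,::-1];w=bot.capture("wrist")[:,:,::-1]
m=bot.camera_model("wrist");np.savez("w",**m)
cv2.imwrite("pics/s2.png",cv2.resize(a[140:300,170:400],(690,480),interpolation=2));cv2.imwrite("pics/w2.png",w)
E
```

```text
[451.92841142 146.99050228 198.23997054] 5.9
```

View pics/s2.png

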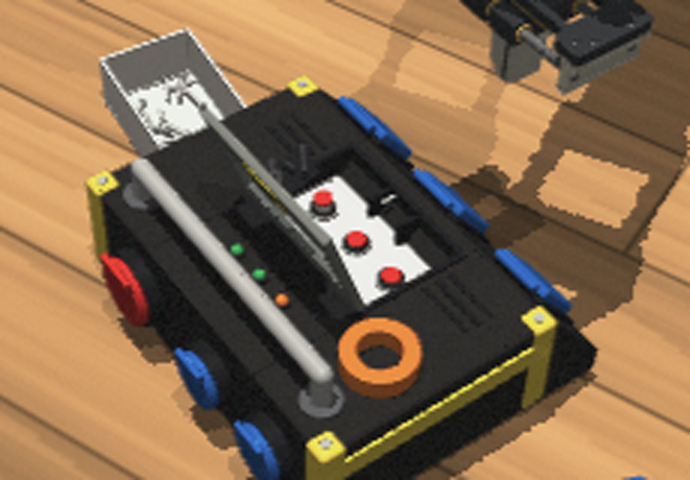

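View pics/w2.png

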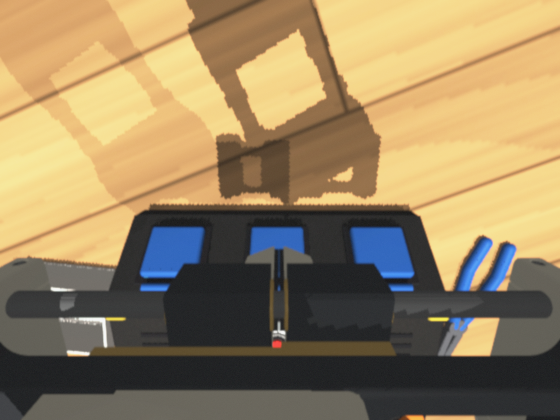

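The scene crop shows the hatch standing open. The buttons are at crop positions (323,200), (357,240) and (391,275). The wrist view is blocked by the fingers. Next I'll measure the button heights by triangulation.

```bash
python3 - <<'E'
from h import *
from scipy.ndimage import label,center_of_mass
im={n:bot.capture(n).astype(int) for n in("scene","top")}
win={"scene":(195,245,265,315),"top":(205,250,235,305)};P={}
for n,(a,b,c,d) in win.items():
    s=im[n][a:b,c:d];m=(s[...,0]>110)&(s[...,0]>2*s[...,1])&(s[...,0]>2*s[...,2])
    l,k=label(m);P[n]=[(x+c,y+a,(l==i+1).sum()) for i,(y,x) in enumerate(center_of_mass(m,l,range(1,k+1))) if (l==i+1).sum()>8]
    print(n,np.round(P[n],1).tolist())
for p in P["top"]:
  for q in P["scene"]:
    best=min(((np.linalg.norm(proj("scene",ray("top",p[:2],z))-q[:2]),z) for z in np.arange(80,130,.5)))
    if best[0]<3: print(p[:2],q[:2],best,ray("top",p[:2],best[1]).round(1), ray("top",p[:2],106).round(1))
cv2.imwrite("pics/z.png",cv2.resize(np.hstack([im["scene"][185:255,255:325],im["top"][195:265,235:305]]).astype(np.uint8)[:,:,::-1],(800,400),interpolation=2))
E
```

```text
scene [[277.1, 205.6, 22.0], [288.4, 219.1, 28.0], [300.0, 231.1, 29.0]]
top [[249.1, 218.7, 43.0], [269.2, 226.0, 41.0], [289.8, 232.9, 44.0]]
(np.float64(249.06976744186048), np.float64(218.72093023255815)) (np.float64(300.0), np.float64(231.13793103448276)) (np.float64(0.5946717331490697), np.float64(101.0)) [604.2 133.7 101. ] [603.4 133.3 106. ]
(np.float64(269.2439024390244), np.float64(226.0)) (np.float64(288.35714285714283), np.float64(219.14285714285714)) (np.float64(0.759262665863522), np.float64(100.5)) [587.7  92.1 100.5] [587.   91.8 106. ]
(np.float64(289.8409090909091), np.float64(232.9090909090909)) (np.float64(277.1363636363636), np.float64(205.63636363636363)) (np.float64(0.7237033163048051), np.float64(107.0)) [571.3  49.8 107. ] [571.4  49.8 106. ]
```

View pics/z.png

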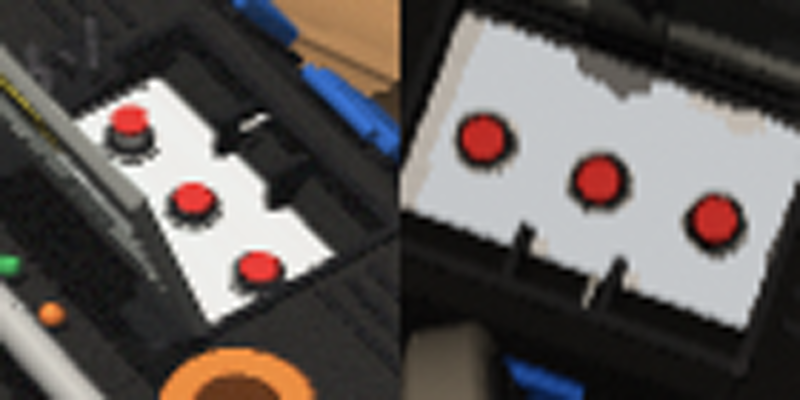

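The right button top is at (571.3, 49.8, 107). The other two are at about 101, and a white stem is visible, so the right one (y=-45) is tripped. I'll move above it and then down.

Emit:
carry_out(
  plan=[
    {"tx":20,"ty":-16,"tz":0,"rx":0,"ry":0,"rz":0},
    {"tx":30,"ty":-25,"tz":0,"rx":0,"ry":0,"rz":0},
    {"tx":30,"ty":-25,"tz":-8,"rx":0,"ry":0,"rz":0},
    {"tx":25,"ty":-20,"tz":-10,"rx":0,"ry":0,"rz":0},
    {"tx":14,"ty":-11,"tz":-20,"rx":0,"ry":0,"rz":0},
    {"tx":0,"ty":0,"tz":-20,"rx":0,"ry":0,"rz":0},
    {"tx":0,"ty":0,"tz":-15,"rx":0,"ry":0,"rz":0},
    {"tx":0,"ty":0,"tz":0,"rx":0,"ry":0,"rz":0},
    {"tx":0,"ty":0,"tz":0,"rx":0,"ry":0,"rz":0},
  ],
)

```text
time: 7.0
tool_pos: [571.0, 50.0, 125.5]
tcp_rot: [3.142, -0.0, 2.77]
contact_force: [-0.4, 1.1, 1.2]
grip_width: 0.9
finger_force: 0.0
```

Emit:
carry_out(
  plan=[
    {"tx":0,"ty":0,"tz":-10,"rx":0,"ry":0,"rz":0},
    {"tx":0,"ty":0,"tz":-5,"rx":0,"ry":0,"rz":0},
    {"tx":0,"ty":0,"tz":-3,"rx":0,"ry":0,"rz":0},
    {"tx":0,"ty":0,"tz":-2,"rx":0,"ry":0,"rz":0},
    {"tx":0,"ty":0,"tz":-2,"rx":0,"ry":0,"rz":0},
    {"tx":0,"ty":0,"tz":-2,"rx":0,"ry":0,"rz":0},
    {"tx":0,"ty":0,"tz":0,"rx":0,"ry":0,"rz":0},
    {"tx":0,"ty":0,"tz":0,"rx":0,"ry":0,"rz":0},
  ],
)

```text
time: 7.8
tool_pos: [571.2, 49.9, 101.2]
tcp_rot: [3.141, 0.001, 2.77]
contact_force: [0.4, -0.4, 0.5]
grip_width: 0.4
finger_force: 0.0
```

Emit:
carry_out(
  plan=[
    {"tx":0,"ty":0,"tz":-1,"rx":0,"ry":0,"rz":0},
    {"tx":0,"ty":0,"tz":-0.5,"rx":0,"ry":0,"rz":0},
    {"tx":0,"ty":0,"tz":0,"rx":0,"ry":0,"rz":0},
  ],
)

```text
time: 8.1
tool_pos: [571.3, 49.9, 100.7]
tcp_rot: [3.141, 0.001, 2.77]
contact_force: [-1.2, 1.0, 7.3]
grip_width: 0.6
finger_force: 3.5
```

The force is 7 N at 100.7, so the button is on its stop. I'll hold briefly, then retreat.

Emit:
carry_out(
  plan=[
    {"tx":0,"ty":0,"tz":-0.5,"rx":0,"ry":0,"rz":0},
    {"tx":0,"ty":0,"tz":0,"rx":0,"ry":0,"rz":0},
    {"tx":0,"ty":0,"tz":0,"rx":0,"ry":0,"rz":0},
    {"tx":0,"ty":0,"tz":10,"rx":0,"ry":0,"rz":0},
    {"tx":0,"ty":0,"tz":20,"rx":0,"ry":0,"rz":0},
    {"tx":-5,"ty":2,"tz":25,"rx":0,"ry":0,"rz":0},
    {"tx":-25,"ty":10,"tz":25,"rx":0,"ry":0,"rz":0},
    {"tx":-35,"ty":14,"tz":20,"rx":0,"ry":0,"rz":0},
    {"tx":-40,"ty":20,"tz":10,"rx":0,"ry":0,"rz":0},
    {"tx":-20,"ty":10,"tz":0,"rx":0,"ry":0,"rz":0},
    {"tx":0,"ty":0,"tz":0,"rx":0,"ry":0,"rz":0},
    {"tx":0,"ty":0,"tz":0,"rx":0,"ry":0,"rz":0},
  ],
)

```text
time: 9.3
tool_pos: [446.6, 106.0, 209.9]
tcp_rot: [3.141, 0.002, 2.771]
contact_force: [0.5, 0.4, 0.4]
grip_width: 1.0
finger_force: 0.0
```

```bash
python3 - <<'E'
from h import *
a=bot.capture("scene")[:,:,::-1]
cv2.imwrite("pics/s3.png",cv2.resize(a[140:300,170:400],(690,480),interpolation=2))
E
```

```text
(no output)
```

View pics/s3.png

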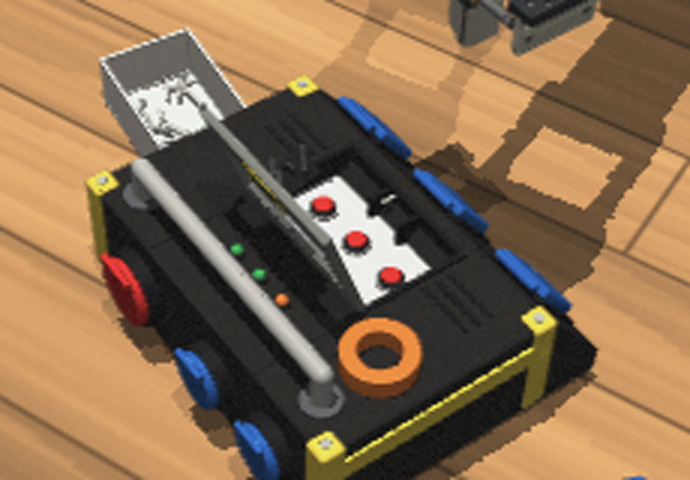

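The right button is now at crop (323,205), level with the others. The hatch is open, the tape and bin haven't moved, and the hand is clear.

```bash
python3 -c "
from plant import bot
print(bot.close_job())"
```

```text
the job is handed in; nothing more can be done
None
```

The job is handed in (no verdict returned): the hatch sprang open and stayed open, the tripped right-hand reset button (y = -45 mm) is pushed home, and the hand is clear with the tape roll and screw bin unmoved; the pliers were out of the last picture but never approached.

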